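# Ease the book press off by one turn of its hand wheel

### The job

The book in the bench press has had its nip. Ease the press off by exactly one full turn: with the fingertips push the hand wheel round anticlockwise, seen from above, by its upright handle, without gripping or forcing it, until the handle stands over the place where it began, so that the next book gets the same nip. Then take the hand away and leave the book and everything else on the bench where it lies.

Things in the scene. Friction and masses are not known exactly. Their poses are not given: they have to be found in the camera images.
- press: bookbinder's bench press, fixed: grey base 230 (x) by 310 mm (y), 34 mm high; two steel columns at y = -128 and 128 mm; grey bridge 56 by 316 mm across them, top 184 mm above the bench (nuts to 198). Origin: centre of its underside, on the screw's vertical axis; z up, front (-x) roughly to the robot. The platen under the bridge rises 4 mm per turn
- wheel_hub (a point): centre of the level, bare aluminium hand wheel on top of the press, at mid-height of its rim (about 222 mm above the bench, rising 4 mm per turn); the wheel turns about the vertical through it. Outer diameter 180 mm, round rim 16 mm thick, three spokes 13 mm thick, hub 44 mm across, its top 22 mm above this point
- handle: the wheel's only handle: black barrel-shaped grip upright on the rim at the end of a spoke, 25 mm across at its thickest, 60 mm high, free to revolve on its pin. Origin: on its axis, 80 mm from the wheel's axis and 44 mm above wheel_hub; the grip reaches 29 mm below and 31 mm above it. z up; its x and y turn with the grip and mean nothing
- wheel (a joint): angle of the wheel, rad, growing anticlockwise from above (platen rises); starts at -1.3 to 1.3 and equals the handle's direction about the hub from the press's x axis. One turn is 6.283 more than at the start. Stops at -1.5 (platen down on the book), free up to 14. Steady drag 0.22 N m (3 N at the handle), a little more when fast; stays where it is left
- book: blue cloth-bound book between two plywood pressing boards 215 by 165 mm, 48 mm high in all, loose on the press's bed under the platen. Origin: centre of its underside. Leave alone
- cup: empty white cup, 76 mm across and 85 mm high, standing beside the press. Origin: centre of its underside. Leave alone
- tape: green roll of tape lying flat, 104 mm across, 24 mm high, beside the press. Origin: centre of its underside. Leave alone
- folder: ivory-coloured bone folder, a flat bar 150 by 22 by 5 mm along its x, in front of the press. Origin: centre of its underside. Leave alone
- brush: thin artist's brush lying along its x, 220 mm long, 9 mm thick, beside the press. Origin: under its middle. Leave alone
- notebook: black notebook 140 by 210 by 22 mm lying flat to the robot's right. Origin: centre of its underside. Leave alone
- apple: yellow-green apple 76 mm across, 67 mm high, to the robot's left. Origin: at its base. Leave alone
- knife: aluminium craft knife lying along its x, 175 mm long, 20 mm wide, 14 mm high, to the robot's left. Origin: underside of its body. Leave alone

How it is judged:
On the way, in this order (a step that is already met when the one before it is completed fails the run):
1. the first part of the turn is pushed by the handle: wheel between 1.6 and 2.7 rad with the fingers bearing on the handle (value of joint wheel between 1.6 and 2.7 rad and contact force between the fingers and handle above 0.3 N), for 0.1 s.
2. the middle of the turn is pushed by the handle: wheel between 2.9 and 3.9 rad with the fingers bearing on the handle (value of joint wheel between 2.9 and 3.9 rad and contact force between the fingers and handle above 0.3 N), for 0.1 s.
3. the last part of the turn is pushed by the handle: wheel between 4.0 and 4.65 rad with the fingers bearing on the handle (value of joint wheel between 4 and 4.65 rad and contact force between the fingers and handle above 0.3 N), for 0.1 s.
At the end, for the whole second after the job is handed in: The wheel stands still after one full turn anticlockwise, its handle within 18 mm of where it began (about 12 degrees, the screw's 4 mm rise counted in); the book and the seven things on the bench lie within 20 mm of where they were (distance of handle from where it was at the start of the episode below 0.018 m and value of joint wheel between 4.68319 and 7.88319 rad and velocity of joint wheel between -0.03 and 0.03 rad/s and distance of each of book, cup, tape, folder, brush, notebook, apple, knife from where it was at the start of the episode below 0.02 m); the robot touches nothing.
It fails at once if the handle is gripped or forced: the fingers bear on it with more than 30 N in all (contact force between the fingers and handle above 30 N).
It fails at once if a bystander is lifted or knocked away: the book or a thing on the bench moves more than 30 mm (distance of any of book, cup, tape, folder, brush, notebook, apple, knife from where it was at the start of the episode above 0.03 m).
It fails at once if the cup or the apple is tipped by more than 30 degrees (angle between any of cup, apple's own z axis and vertical above 0.52 rad).
It also fails if it takes over 54 s, if anything falls off the work surface, if the arm or the gripper's body presses on something with over 40 N, if the wrist force passes 120 N, or if a joint passes its speed limit or range.

### The arm

A 7-joint arm with a two-finger parallel gripper is mounted at the origin on the work surface. World frame = base frame: x ahead of the robot, y to its left, z up, the work surface at z = 0. Lengths are in m, angles in rad, forces in N, time in s.
With the tool pointing down it reaches from about 0.425 to 0.875 m from the base axis. Payload 4.7 kg.
Tool frame: the origin (TCP) lies on the mounting face of the last link; the fingertips stand 182 mm ahead of it and the grasp point (between the pads) lies 164 mm ahead of it (ctrl.finger_overhang is the distance from the TCP to the fingertips, in m); z points along the fingers, y is the line along which they close (so a half turn about z gives the same grasp; the last joint's range is limited). The gripper opens to 87 mm and grips with 3 to 60 N. Pads are 19 mm wide; open, the fingers measure 117 mm over their backs; the gripper's body (75 mm by 190 mm) begins 51 mm behind the grasp point.
Start: joints at [-1.096, 0.321, -0.07, 1.45, 0.023, 1.371, -0.057], TCP at [0.289, 0.582, 0.405] pointing down, gripper open.
Joint ranges: [-2.86, 2.86], [-0.3, 2.09], [-1.38, 1.24], [0.06, 2.45], [-1.56, 4.7], [0.09, 2.05], [-2.69, 2.69]. Speed limits (rad/s): [2.57, 2.57, 3.14, 3.14, 3.14, 3.14, 3.14].

### API

Orientations are given as a rotation vector (axis times angle).
In Python, from bench import ctrl gives the robot as it stands.
- The arm moves only by the shell command python3 -m jog 'ROWS' [FORCE]. ROWS is a JSON object of lists of equal length, an entry for each row: "translation": the shift along the tool's x, y, z as a fraction of full scale, a list of three; "yaw": the turn about the tool's z as a fraction of full scale; "jaw": the closure, from 0 (fully open) to 1 (shut). In form: {"translation": [[dx, dy, dz], ...], "yaw": [yaw, ...], "jaw": [jaw, ...]}. A call has 1 to 8 rows; each row is the pose to reach, as a shift and turn from the pose commanded when the call began, along the tool's axes at that moment, turning the shorter way round; what a row does not reach only later rows make up. Full scale, the value 1, is 0.2 m for a shift and 180 degrees for a turn. A row lasts 1/8 s, in which the tool goes at most 62.5 mm and 10.7 degrees, less where a joint would pass 70% of its speed; a pose out of reach is approached as far as the arm can. A call with a number of a shift or a turn outside -1 to 1 is refused whole. A call with a gripper value outside its range is refused whole. The fingers move at their own pace and stop on an object; FORCE is the grip in N (left out, the last holds). Time passes only in rows, so rows that repeat a pose let the fingers close. It gives the time, the measured TCP pose, the force, the opening and the grip force at its end, in the units of the state.
- ctrl.get_state(): the state, without advancing time (a new reading comes with each control period).
- ctrl.get_image(name): name is "side" or "top"; returns a dict with "pixels" (400x640x3 uint8, blue, green, red), "fx", "fy", "cx", "cy" (pixels), "R" (3x3) and "t" (3): a world point X has camera coordinates R X + t. Camera axes: x right, y down, z forward; pixel columns grow to the right and rows downward; lengths in m; the calibration is good to about 2 mm. A picture is of the moment at which its call begins. There is no depth.
- ctrl.close_job(): hands the job in; it is judged then, once.
Trained networks look in a picture, given as the dict that the camera call returned (one of the last four; its "shot" number tells which), for a name from the list of things; names that differ only in an ending like _2 or _b are one class to them, and where a whole thing is asked for, a point or a joint stands for the part that bears it (a point fixed in the world has none). Each returns a list of dicts, best first, with "p" (0 to 1); they miss things now and then, are a little off and sometimes report something else, mostly with a low value. They report only what shows in the picture. A call takes as long as a camera call.
- ctrl.silhouettes(label, picture): "region" (400x640 bool, what is visible of it) and "at" ([column, row] in pixels, amid what is visible of it).
The state is a dict: "time": time; "joint_positions": joint angles; "qd": joint speeds; "joint_torque": joint torques, N m; "position": TCP position; "tool_rot": TCP orientation; "ft_force": force on the tool from outside, world axes, zero at the start; "torque": the same for the moment, N m; "grip_width": opening from 0.0 (shut) to 1.0 (fully open); "grip_force": force on a finger pad.
Only numpy, scipy, OpenCV 4.12 (cv2) and the standard library are available. Lean on these libraries where they do the work, as an engineer would, in place of code of your own. Each camera call takes 0.05 s, during which the arm holds its last target. There are 200 camera calls.

## Working session

There is one attempt and no reset: what is moved stays moved. The work goes in short steps, Python scripts to look and compute and a shell command to move; the robot and the scene stay as the last step left them, time stands still between calls to the robot, and variables do not carry over. Pictures are saved under pics/ and viewed, at most 10 in all, crops included, and the job is handed in when it is done.

```bash
mkdir -p pics; cat > h.py <<'E'
import numpy as np, cv2
from bench import ctrl
def ray(im,uv):
    R=np.array(im["R"]);t=np.array(im["t"])
    d=R.T@np.array([(uv[0]-im["cx"])/im["fx"],(uv[1]-im["cy"])/im["fy"],1]);return -R.T@t,d
def atz(im,uv,z):
    o,d=ray(im,uv);return o+d*(z-o[2])/d[2]
def proj(im,X):
    c=np.array(im["R"])@np.array(X)+np.array(im["t"]);return c[0]/c[2]*im["fx"]+im["cx"],c[1]/c[2]*im["fy"]+im["cy"]
E
python3 - <<'E'
from h import *
np.set_printoptions(precision=4,suppress=True)
s=ctrl.get_state();print(s["time"],s["position"],s["tool_rot"],s["ft_force"],s["grip_width"])
ims={n:ctrl.get_image(n) for n in("side","top")}
for n,im in ims.items():
    cv2.imwrite(f"pics/{n}0.png",np.array(im["pixels"]))
    print(n,"cam",ray(im,(320,200))[0])
    for l in("handle","wheel_hub","press","cup","apple"):
        r=ctrl.silhouettes(l,im)
        for q in r[:2]:
            ys,xs=np.where(q["region"]);print(l,q["p"],q["at"],xs.min(),xs.max(),ys.min(),ys.max(),"z.266",atz(im,q["at"],.266),"z.222",atz(im,((xs.min()+xs.max())/2,(ys.min()+ys.max())/2),.222))
E
```

```text
0.0 [0.289  0.582  0.4037] [-0.7173 -3.0582  0.0028] [-0.1207  0.3536 -0.1948] 0.9969088408115225
side cam [0.3441 0.9342 1.0758]
handle 0.67 [300.5, 163.3] 294 303 155 174 z.266 [ 0.6187 -0.0319  0.266 ] z.222 [ 0.6384 -0.0775  0.222 ]
wheel_hub 0.58 [321.1, 179.3] 294 353 156 205 z.266 [0.5441 0.0269 0.266 ] z.222 [ 0.5468 -0.0184  0.222 ]
press 0.59 [322.2, 181.5] 294 353 156 205 z.266 [0.5391 0.0356 0.266 ] z.222 [ 0.5468 -0.0184  0.222 ]
press 0.56 [320.5, 220.9] 272 370 157 276 z.266 [0.5123 0.1862 0.266 ] z.222 [0.5235 0.1291 0.222 ]
cup 0.55 [350.1, 176.3] 345 355 169 188 z.266 [ 0.4653 -0.0018  0.266 ] z.222 [ 0.4706 -0.0426  0.222 ]
apple 0.9 [319.0, 387.6] 303 334 373 399 z.266 [0.4275 0.6033 0.266 ] z.222 [0.4336 0.5824 0.222 ]
top cam [ 0.2233 -0.0074  1.631 ]
wheel_hub 0.82 [313.5, 198.5] 288 339 169 225 z.266 [ 0.5344 -0.0059  0.266 ] z.222 [ 0.5497 -0.0058  0.222 ]
press 0.72 [314.9, 207.2] 269 358 169 247 z.266 [ 0.505  -0.0109  0.266 ] z.222 [ 0.5113 -0.0063  0.222 ]
cup 0.7 [374.4, 212.8] 362 381 206 226 z.266 [ 0.4891 -0.2073  0.266 ] z.222 [ 0.4864 -0.2037  0.222 ]
apple 0.57 [178.9, 232.4] 168 188 223 241 z.266 [0.4147 0.4309 0.266 ] z.222 [0.4222 0.4482 0.222 ]
```

```bash
python3 - <<'E'
import cv2
a=cv2.imread("pics/top0.png")[140:280,220:420];b=cv2.imread("pics/side0.png")[130:290,220:420]
cv2.imwrite("pics/c_top.png",cv2.resize(a,None,fx=4,fy=4,interpolation=2))
cv2.imwrite("pics/c_side.png",cv2.resize(b,None,fx=3.5,fy=3.5,interpolation=2))
E
```

```text
(no output)
```

View pics/c_top.png

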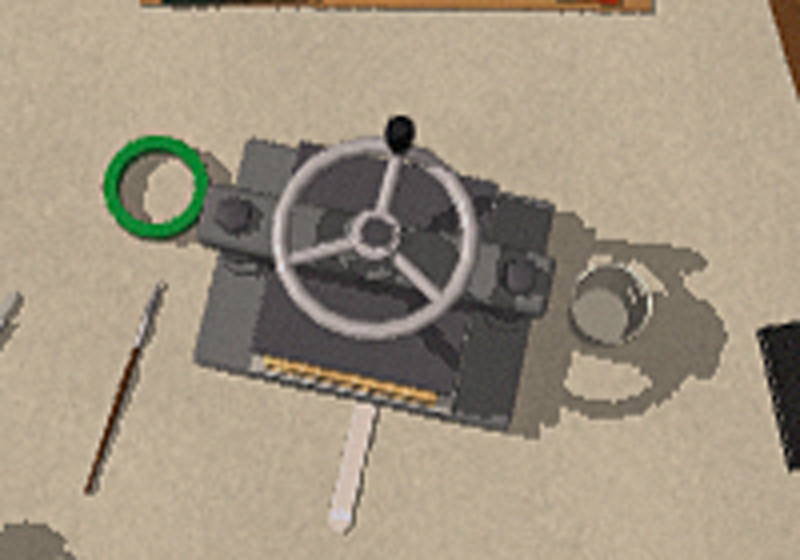

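View pics/c_side.png

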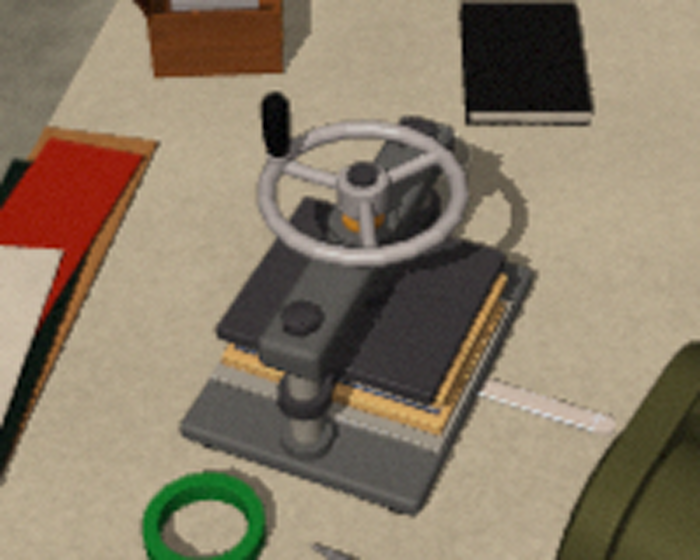

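The top crop shows the wheel rim centred near (313.8,199.5) in full-image pixels, with the handle at about (320,173) pointing away from the robot. The side crop shows the handle at about (298.8,165.7). The tape lies on the left, the cup on the right and the folder in front, and nothing is near the wheel circle at handle height.

```bash
cat >> h.py <<'E'
from scipy.spatial.transform import Rotation as Ro
def tri(a,ua,b,ub):
    o1,d1=ray(a,ua);o2,d2=ray(b,ub);k=np.linalg.lstsq(np.c_[d1,-d2],o2-o1,rcond=None)[0]
    p,q=o1+d1*k[0],o2+d2*k[1];return (p+q)/2,np.linalg.norm(p-q)
np.set_printoptions(precision=3,suppress=True)
E
python3 - <<'E'
from h import *
s=ctrl.get_image("side");t=ctrl.get_image("top")
print("hub",atz(t,(313.75,199.5),.222))
print("hub side",atz(s,(220+362.5/3.5,130+192/3.5),.222))
print("handle",tri(s,(298.8,165.7),t,(320.1,173.3)), atz(s,(298.8,165.7),.266),atz(t,(320.1,173.3),.266))
a=ctrl.silhouettes("handle",t);print([(q["p"],q["at"]) for q in a])
print(atz(t,(220+237/4,140+214/4),.198)[:2],atz(t,(220+518/4,140+273/4),.198)[:2])
R=Ro.from_rotvec(ctrl.get_state()["tool_rot"]).as_matrix();print(R)
h=atz(t,(313.75,199.5),.222)
print((R.T@(np.array([.57,-.08,.53])-ctrl.get_state()["position"])/.2))
E
```

```text
hub [ 0.541 -0.007  0.222]
hub side [0.543 0.001 0.222]
handle (array([ 0.623, -0.027,  0.26 ]), np.float64(0.000297566473220891)) [ 0.621 -0.02   0.266] [ 0.622 -0.027  0.266]
[(0.47, [254.6, 220.5])]
[0.566 0.114] [ 0.517 -0.131]
[[-0.896  0.445  0.   ]
 [ 0.445  0.896  0.   ]
 [-0.     0.    -1.   ]]
[-2.731 -2.341 -0.626]
```

```bash
python3 -m jog '{"translation":[[0,0,-0.32],[0,0,-0.64],[-0.2,-0.2,-0.64],[-0.45,-0.4,-0.64],[-0.65,-0.55,-0.64],[-0.84,-0.7,-0.64],[-0.84,-0.7,-0.64],[-0.84,-0.7,-0.64]],"yaw":[0,-0.05,-0.1,-0.147,-0.147,-0.147,-0.147,-0.147],"jaw":[1,1,1,1,1,1,1,1]}' 10; python3 -c "
from h import *
s=ctrl.get_state();R=Ro.from_rotvec(s['tool_rot']).as_matrix();print(R,R.T@(np.array([.581,-.077,.53])-s['position'])/.2,s['grip_width'])"
```

```text
time: 1.75
position: [0.3768, 0.3825, 0.533]
tool_rot: [0.002, -3.141, -0.002]
ft_force: [0.6, 0.2, -0.3]
grip_width: 0.17
grip_force: 0.0
[[-1.    -0.002 -0.   ]
 [-0.002  1.     0.001]
 [ 0.     0.001 -1.   ]] [-1.017 -2.299  0.012] 0.16972165380398918
```

```bash
python3 -m jog '{"translation":[[-0.1,-0.25,0],[-0.2,-0.5,0],[-0.3,-0.75,0],[-0.45,-1,0],[-0.45,-1,0]],"yaw":[0,0,0,0,0],"jaw":[1,1,1,1,1]}'; python3 -m jog '{"translation":[[-0.1,-0.25,0],[-0.2,-0.5,0],[-0.4,-0.75,0],[-0.55,-1,0],[-0.55,-1,0]],"yaw":[0,0,0,0,0],"jaw":[1,1,1,1,1]}';  python3 -m jog '{"translation":[[-0.02,-0.2,0],[-0.02,-0.3,0],[-0.02,-0.3,0.1],[-0.02,-0.3,0.2]],"yaw":[0,0,0,0],"jaw":[1,1,1,1]}'; python3 -c "
from h import *
s=ctrl.get_state();R=Ro.from_rotvec(s['tool_rot']).as_matrix();print(R,R.T@(np.array([.581,-.077,.442])-s['position'])/.2,s['grip_width'])
im=ctrl.get_image('side');cv2.imwrite('pics/s1.png',cv2.resize(im['pixels'][80:260,220:420],None,fx=3,fy=3))"
```

```text
time: 2.38
position: [0.4692, 0.179, 0.5329]
tool_rot: [0.009, 3.141, -0.002]
ft_force: [-0.6, 1.4, -0.3]
grip_width: 0.005
grip_force: 0.0
time: 3.0
position: [0.5792, -0.02, 0.5317]
tool_rot: [-0.007, -3.14, 0.005]
ft_force: [-1.0, 0.8, -0.1]
grip_width: 0.007
grip_force: 0.0
time: 3.5
position: [0.5823, -0.0744, 0.4921]
tool_rot: [-0.008, 3.141, 0.002]
ft_force: [-0.3, 0.0, 0.7]
grip_width: 0.005
grip_force: 0.0
[[-1.    -0.005  0.   ]
 [-0.005  1.     0.002]
 [-0.     0.002 -1.   ]] [ 0.007 -0.014  0.251] 0.004719629007676936
```

View pics/s1.png

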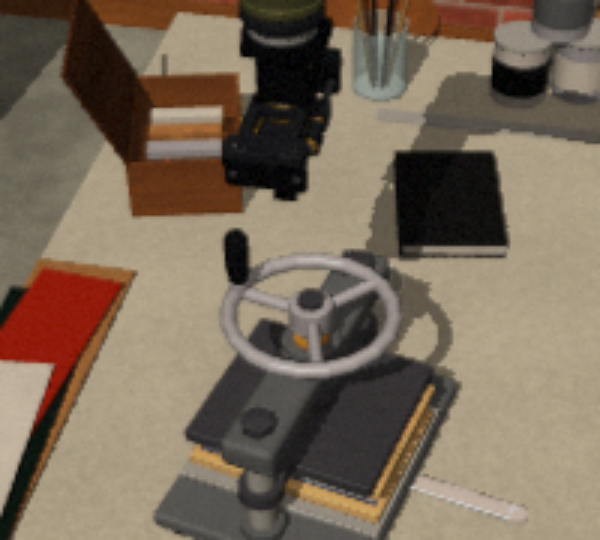

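The picture shows the closed fingertips at crop (285,195), above and behind the rim, clockwise of the handle at crop (236,255). Next I go down and work out the circle.

```bash
python3 -m jog '{"translation":[[0.01,-0.015,0.08],[0.01,-0.015,0.16],[0.01,-0.015,0.25],[0.01,-0.015,0.25]],"yaw":[0,0,0,0],"jaw":[1,1,1,1]}'; python3 -c "
import numpy as np
for a0 in range(-60,330,40):
    P=lambda a:.08*np.array([-np.cos(np.radians(a)),np.sin(np.radians(a))])/.2
    print(a0,','.join('[%.3f,%.3f,0]'%tuple(P(a)-P(a0)) for a in range(a0+5,a0+41,5)))"
```

```text
time: 4.05
position: [0.5794, -0.0803, 0.4408]
tool_rot: [0.002, -3.138, -0.0]
ft_force: [-0.7, 0.2, -0.0]
grip_width: 0.004
grip_force: 0.0
-60 [-0.029,0.019,0],[-0.057,0.040,0],[-0.083,0.064,0],[-0.106,0.089,0],[-0.128,0.117,0],[-0.146,0.146,0],[-0.163,0.177,0],[-0.176,0.210,0]
-20 [-0.010,0.033,0],[-0.018,0.067,0],[-0.023,0.102,0],[-0.024,0.137,0],[-0.023,0.172,0],[-0.018,0.206,0],[-0.010,0.240,0],[0.000,0.274,0]
20 [0.013,0.032,0],[0.029,0.063,0],[0.048,0.093,0],[0.069,0.120,0],[0.093,0.146,0],[0.119,0.170,0],[0.146,0.191,0],[0.176,0.210,0]
60 [0.031,0.016,0],[0.063,0.029,0],[0.096,0.040,0],[0.131,0.048,0],[0.165,0.052,0],[0.200,0.054,0],[0.235,0.052,0],[0.269,0.048,0]
100 [0.034,-0.008,0],[0.067,-0.018,0],[0.100,-0.031,0],[0.131,-0.048,0],[0.160,-0.066,0],[0.188,-0.088,0],[0.213,-0.111,0],[0.237,-0.137,0]
140 [0.021,-0.028,0],[0.040,-0.057,0],[0.056,-0.088,0],[0.069,-0.120,0],[0.080,-0.154,0],[0.088,-0.188,0],[0.092,-0.222,0],[0.094,-0.257,0]
180 [-0.002,-0.035,0],[-0.006,-0.069,0],[-0.014,-0.104,0],[-0.024,-0.137,0],[-0.037,-0.169,0],[-0.054,-0.200,0],[-0.072,-0.229,0],[-0.094,-0.257,0]
220 [-0.024,-0.026,0],[-0.049,-0.049,0],[-0.077,-0.071,0],[-0.106,-0.089,0],[-0.137,-0.105,0],[-0.170,-0.119,0],[-0.203,-0.129,0],[-0.237,-0.137,0]
260 [-0.035,-0.005,0],[-0.069,-0.006,0],[-0.104,-0.005,0],[-0.139,-0.000,0],[-0.173,0.008,0],[-0.206,0.018,0],[-0.239,0.031,0],[-0.269,0.048,0]
300 [-0.029,0.019,0],[-0.057,0.040,0],[-0.083,0.064,0],[-0.106,0.089,0],[-0.128,0.117,0],[-0.146,0.146,0],[-0.163,0.177,0],[-0.176,0.210,0]
```

```bash
python3 -m jog '{"translation":[[-0.03,0.02,0],[-0.06,0.045,0],[-0.085,0.07,0],[-0.11,0.1,0],[-0.13,0.13,0],[-0.15,0.16,0],[-0.165,0.19,0],[-0.18,0.225,0]],"yaw":[0,0,0,0,0,0,0,0],"jaw":[1,1,1,1,1,1,1,1]}'; python3 -c "
from h import *
s=ctrl.get_state();p=s['position']-np.array([.541,-.008,0]);print(p,np.degrees(np.arctan2(p[1],p[0])))
im=ctrl.get_image('side');cv2.imwrite('pics/s2.png',cv2.resize(im['pixels'][80:260,220:420],None,fx=3,fy=3))"
```

```text
time: 5.05
position: [0.6157, -0.0368, 0.4428]
tool_rot: [-0.001, -3.142, 0.003]
ft_force: [-0.6, -4.1, -0.5]
grip_width: 0.009
grip_force: 1.8
[ 0.075 -0.029  0.443] -21.09005620044634
```

View pics/s2.png

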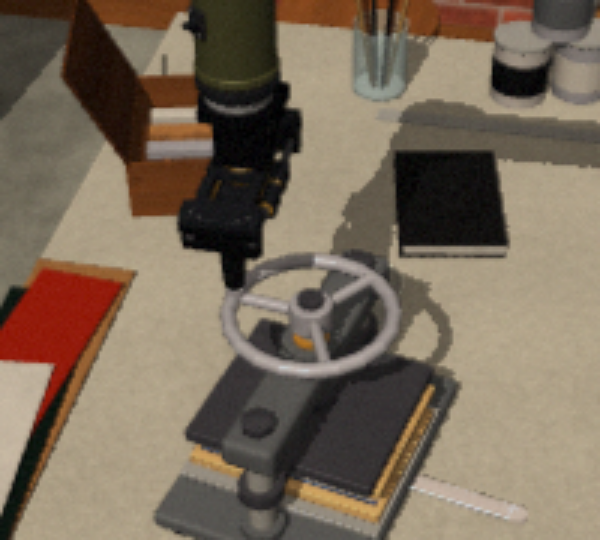

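The fingers bear on the handle (about 4 N), and the handle has moved slightly. I carry on round.

```bash
python3 -m jog '{"translation":[[-0.01,0.033,0],[-0.018,0.067,0],[-0.023,0.1,0],[-0.025,0.137,0],[-0.023,0.172,0],[-0.018,0.206,0],[-0.01,0.24,0],[0,0.274,0]],"yaw":[0,0,0,0,0,0,0,0],"jaw":[1,1,1,1,1,1,1,1]}'; python3 -m jog '{"translation":[[0.013,0.032,0],[0.03,0.063,0],[0.048,0.093,0],[0.07,0.12,0],[0.093,0.146,0],[0.12,0.17,0],[0.146,0.19,0],[0.176,0.21,0]],"yaw":[0,0,0,0,0,0,0,0],"jaw":[1,1,1,1,1,1,1,1]}'; python3 -c "
from h import *
s=ctrl.get_state();p=s['position']-np.array([.541,-.008,0]);print(p,np.hypot(*p[:2]),np.degrees(np.arctan2(p[1],p[0])))
im=ctrl.get_image('side');cv2.imwrite('pics/s3.png',cv2.resize(im['pixels'][80:260,220:420],None,fx=3,fy=3))"
```

```text
time: 6.1
position: [0.6155, 0.0194, 0.4428]
tool_rot: [-0.001, 3.142, -0.0]
ft_force: [-0.2, -5.0, 0.4]
grip_width: 0.001
grip_force: 2.3
time: 7.1
position: [0.5802, 0.0621, 0.443]
tool_rot: [-0.003, 3.141, 0.002]
ft_force: [3.1, -1.2, 1.1]
grip_width: 0.002
grip_force: 1.8
[0.039 0.07  0.443] 0.08028804902668077 60.78890662153654
```

View pics/s3.png

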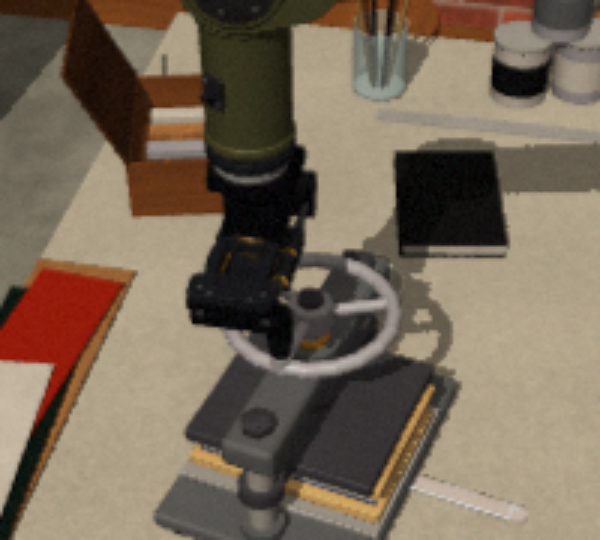

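The handle now shows at crop (282,335), just ahead of the fingers, on the tape side. The push is working.

```bash
python3 -m jog '{"translation":[[0.03,0.016,0],[0.063,0.03,0],[0.096,0.04,0],[0.13,0.048,0],[0.165,0.052,0],[0.2,0.054,0],[0.235,0.052,0],[0.27,0.048,0]],"yaw":[0,0,0,0,0,0,0,0],"jaw":[1,1,1,1,1,1,1,1]}'; python3 -m jog '{"translation":[[0.034,-0.008,0],[0.067,-0.018,0],[0.1,-0.03,0],[0.13,-0.048,0],[0.16,-0.066,0],[0.188,-0.088,0],[0.213,-0.11,0],[0.237,-0.137,0]],"yaw":[0,0,0,0,0,0,0,0],"jaw":[1,1,1,1,1,1,1,1]}'; python3 -c "
from h import *
s=ctrl.get_state();p=s['position']-np.array([.541,-.008,0]);print(p,np.hypot(*p[:2]),np.degrees(np.arctan2(p[1],p[0])))"; python3 -m jog '{"translation":[[0.02,-0.028,0],[0.04,-0.057,0],[0.056,-0.088,0],[0.07,-0.12,0],[0.08,-0.154,0],[0.088,-0.188,0],[0.092,-0.222,0],[0.094,-0.257,0]],"yaw":[0,0,0,0,0,0,0,0],"jaw":[1,1,1,1,1,1,1,1]}'; python3 -c "
from h import *
s=ctrl.get_state();p=s['position']-np.array([.541,-.008,0]);print(p,np.hypot(*p[:2]),np.degrees(np.arctan2(p[1],p[0])))
im=ctrl.get_image('side');cv2.imwrite('pics/s4.png',cv2.resize(im['pixels'][80:260,220:420],None,fx=3,fy=3))"
```

```text
time: 8.15
position: [0.5263, 0.0698, 0.4431]
tool_rot: [-0.0, 3.14, -0.001]
ft_force: [4.5, -0.3, 2.5]
grip_width: 0.003
grip_force: 2.3
time: 9.15
position: [0.4783, 0.0432, 0.4424]
tool_rot: [0.002, -3.14, -0.0]
ft_force: [0.0, 2.2, 1.1]
grip_width: 0.002
grip_force: 1.8
[-0.063  0.051  0.442] 0.08089049932308187 140.76205104486127
time: 10.15
position: [0.4602, -0.0086, 0.4427]
tool_rot: [0.002, -3.141, -0.0]
ft_force: [0.4, 3.4, -0.8]
grip_width: 0.005
grip_force: 1.8
[-0.081 -0.001  0.443] 0.08077809675494585 -179.5787453450407
```

View pics/s4.png

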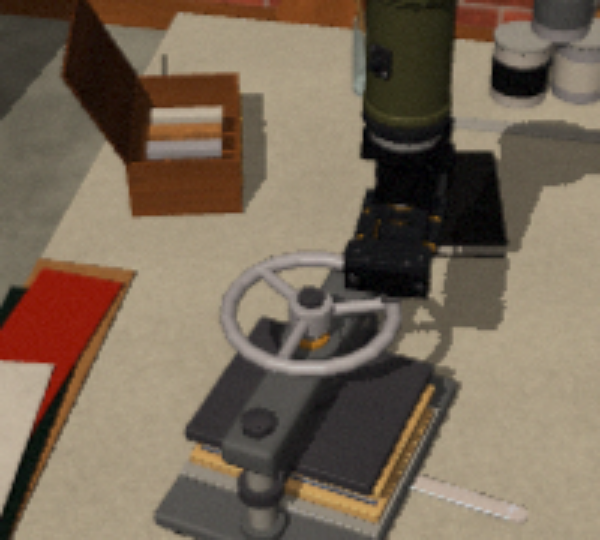

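The handle is hidden behind the gripper, but the spoke pointing to crop (385,305) agrees with a handle direction of about 197°. I carry on to 300°.

```bash
python3 -m jog '{"translation":[[-0.002,-0.035,0],[-0.006,-0.07,0],[-0.014,-0.104,0],[-0.024,-0.137,0],[-0.037,-0.17,0],[-0.054,-0.2,0],[-0.072,-0.23,0],[-0.094,-0.257,0]],"yaw":[0,0,0,0,0,0,0,0],"jaw":[1,1,1,1,1,1,1,1]}'; python3 -m jog '{"translation":[[-0.024,-0.026,0],[-0.05,-0.05,0],[-0.077,-0.07,0],[-0.106,-0.09,0],[-0.137,-0.105,0],[-0.17,-0.119,0],[-0.203,-0.129,0],[-0.237,-0.137,0]],"yaw":[0,0,0,0,0,0,0,0],"jaw":[1,1,1,1,1,1,1,1]}'; python3 -m jog '{"translation":[[-0.035,-0.005,0],[-0.07,-0.006,0],[-0.104,-0.005,0],[-0.139,0,0],[-0.173,0.008,0],[-0.206,0.018,0],[-0.239,0.03,0],[-0.27,0.048,0]],"yaw":[0,0,0,0,0,0,0,0],"jaw":[1,1,1,1,1,1,1,1]}'; python3 -c "
from h import *
s=ctrl.get_state();p=s['position']-np.array([.541,-.008,0]);print(p,np.hypot(*p[:2]),np.degrees(np.arctan2(p[1],p[0])))
im=ctrl.get_image('side');cv2.imwrite('pics/s5.png',cv2.resize(im['pixels'][80:260,220:420],None,fx=3,fy=3))
print([(q['p'],q['at'],np.where(q['region'])[0].min()) for q in ctrl.silhouettes('handle',im)], proj(im,(.619,-.0255,.270)))"
```

```text
time: 11.2
position: [0.4793, -0.0604, 0.4428]
tool_rot: [0.001, -3.141, 0.001]
ft_force: [-4.0, 1.1, 2.2]
grip_width: 0.006
grip_force: 1.8
time: 12.2
position: [0.5271, -0.0864, 0.4427]
tool_rot: [-0.003, 3.142, 0.001]
ft_force: [-4.2, 1.5, 2.5]
grip_width: 0.004
grip_force: 1.9
time: 13.2
position: [0.581, -0.0776, 0.4427]
tool_rot: [-0.001, 3.141, -0.001]
ft_force: [-3.0, -2.1, 1.0]
grip_width: 0.007
grip_force: 1.9
[ 0.04  -0.07   0.443] 0.0802645967500005 -60.12572320260062
[(0.43, [308.4, 160.8], np.int64(155))] (np.float64(299.83497293355066), np.float64(163.5817161157303))
```

View pics/s5.png

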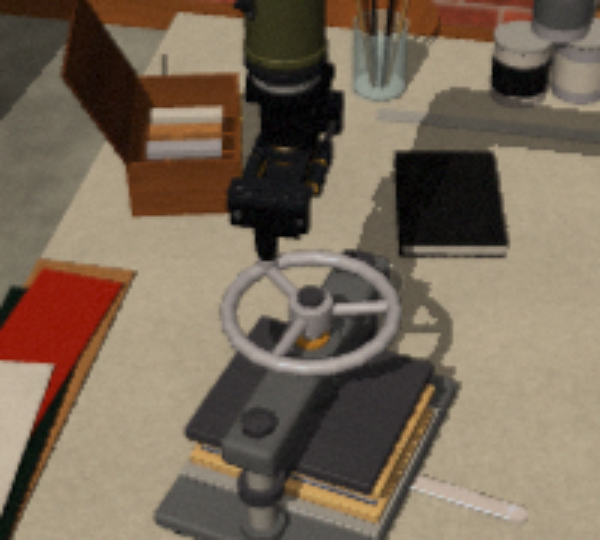

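The handle stands at crop (266,248) with its spoke under it, about 27° short of the start place. I push most of the rest and then measure.

```bash
python3 -m jog '{"translation":[[-0.03,0.02,0],[-0.057,0.04,0],[-0.083,0.064,0],[-0.106,0.09,0],[-0.12,0.105,0],[-0.12,0.105,0]],"yaw":[0,0,0,0,0,0],"jaw":[1,1,1,1,1,1]}'; python3 -c "
from h import *
s=ctrl.get_state();p=s['position']-np.array([.541,-.008,0]);print(p,np.hypot(*p[:2]),np.degrees(np.arctan2(p[1],p[0])))
im=ctrl.get_image('side');c=cv2.resize(im['pixels'][130:230,260:380],None,fx=6,fy=6,interpolation=2)
for z in(.240,.301):
    u,v=proj(im,(.619,-.0255,z));cv2.circle(c,(int((u-260)*6+3),int((v-130)*6+3)),5,(0,0,255),1)
cv2.imwrite('pics/s6.png',c)"
```

```text
time: 14.05
position: [0.605, -0.0555, 0.4428]
tool_rot: [-0.003, 3.14, 0.001]
ft_force: [0.8, -1.3, 0.8]
grip_width: 0.01
grip_force: 0.5
[ 0.064 -0.047  0.443] 0.07969660864386523 -36.56235684243621
```

View pics/s6.png

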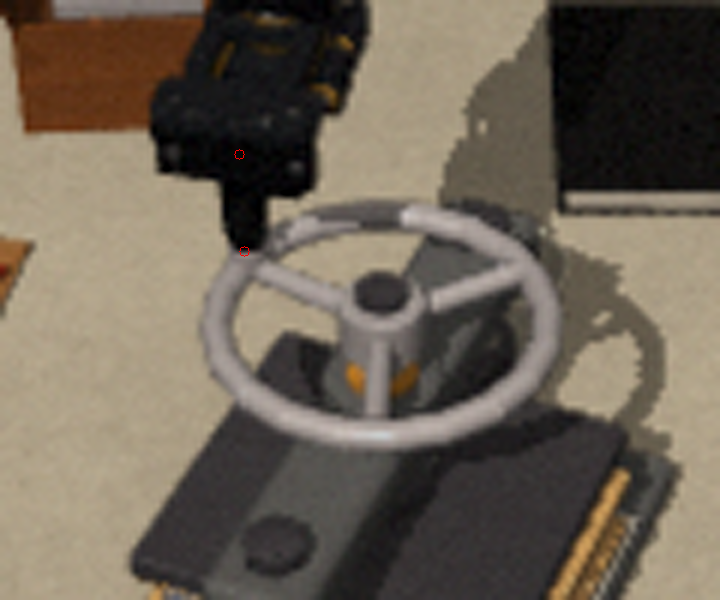

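The handle base now shows at (244,248), close to the predicted start place, but the front spoke at (377,410) suggests the wheel is still a little short. I'll calculate the angles from both pictures.

```bash
python3 - <<'E'
from h import *
im=ctrl.get_image('side');a=cv2.imread('pics/side0.png');b=im['pixels']
def unwrap(p,z):  # brightness of inner spoke annulus by angle about hub
    th=np.radians(np.arange(0,360,.5));out=0
    for r in np.arange(.035,.066,.003):
        uv=np.array([proj(im,(.5415+r*np.cos(t),-.008+r*np.sin(t),z)) for t in th],np.float32)
        g=cv2.remap(p,uv[None,:,0],uv[None,:,1],1)[0].astype(float);out=out+g.mean(1)
    return out
A,B=unwrap(a,.222),unwrap(b,.226)
th=np.arange(0,360,.5)
for n,X in(("start",A),("now",B)):
    sc=[sum(X[np.abs((th-k-o+180)%360-180)<4].mean() for o in(0,120,240)) for k in np.arange(-60,60,1.)]
    print(n,np.arange(-60,60)[np.argsort(sc)[::-1][:4]])
E
```

```text
start [-17 -16 -18 -15]
now [-24 -25 -23 -26]
```

```bash
python3 -m jog '{"translation":[[-0.01,0.015,0],[-0.02,0.03,0],[-0.03,0.045,0],[-0.03,0.047,0],[-0.03,0.047,0]],"yaw":[0,0,0,0,0],"jaw":[1,1,1,1,1]}'; python3 -m jog '{"translation":[[0.03,-0.04,0],[0.08,-0.1,0],[0.08,-0.1,-0.1],[0.08,-0.1,-0.3],[0.08,-0.1,-0.5],[0.1,-0.3,-0.5],[0.1,-0.6,-0.5],[0.1,-0.6,-0.5]],"yaw":[0,0,0,0,0,0,0,0],"jaw":[1,1,1,1,1,1,1,1]}'; python3 - <<'E'
from h import *
im=ctrl.get_image('side');a=cv2.imread('pics/side0.png');b=im['pixels'];t=ctrl.get_image('top')
def unwrap(p,z):
    th=np.radians(np.arange(0,360,.5));out=0
    for r in np.arange(.035,.066,.003):
        uv=np.array([proj(im,(.5415+r*np.cos(t),-.008+r*np.sin(t),z)) for t in th],np.float32)
        out=out+cv2.remap(p,uv[None,:,0],uv[None,:,1],1)[0].astype(float).mean(1)
    return out
th=np.arange(0,360,.5)
for n,X in(("start",unwrap(a,.222)),("now",unwrap(b,.226))):
    sc=[sum(X[np.abs((th-k-o+180)%360-180)<4].mean() for o in(0,120,240)) for k in np.arange(-60,60,1.)]
    print(n,np.arange(-60,60)[np.argsort(sc)[::-1][:4]])
f=lambda p:cv2.resize(p[140:230,260:380],None,fx=3.2,fy=3.2,interpolation=2)
g=lambda p:cv2.resize(p[140:230,260:380],None,fx=3.2,fy=3.2,interpolation=2)
cv2.imwrite('pics/s7.png',np.vstack([np.hstack([f(a),f(b)]),np.hstack([g(cv2.imread('pics/top0.png')),g(t['pixels'])])]))
print(ctrl.get_state()['ft_force'])
E
```

```text
time: 14.78
position: [0.6106, -0.0465, 0.4428]
tool_rot: [-0.002, 3.141, 0.001]
ft_force: [-0.8, -1.9, 0.4]
grip_width: 0.007
grip_force: 1.0
time: 15.78
position: [0.588, -0.1739, 0.5432]
tool_rot: [-0.016, -3.142, 0.005]
ft_force: [-0.5, 0.1, 0.6]
grip_width: 0.004
grip_force: 0.0
start [-17 -16 -18 -15]
now [-17 -16 -15 -18]
[-0.324  0.926  0.018]
```

View pics/s7.png

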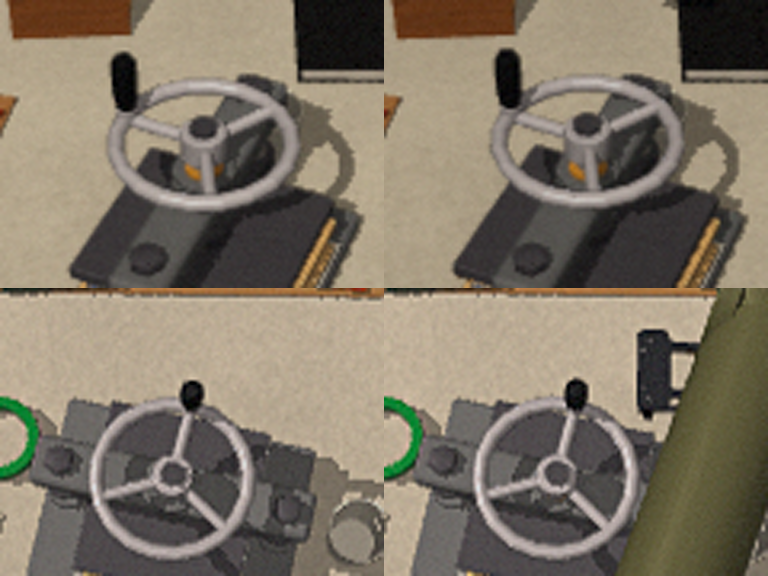

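The handle stands where it began in both views: (124,80) against (508-384,78) from the side, and (192,395) against (576-384,395) from the top. The hand is clear of it.

```bash
python3 -m jog '{"translation":[[0,0,0],[0,0,0]],"yaw":[0,0],"jaw":[1,1]}'; python3 -c "
from bench import ctrl
print(ctrl.close_job())"
```

```text
time: 16.12
position: [0.5909, -0.1655, 0.5427]
tool_rot: [-0.005, 3.142, 0.001]
ft_force: [0.8, -0.6, -0.8]
grip_width: 0.005
grip_force: 0.0
the job is handed in; nothing more can be done
None
```

I eased the press off one full turn anticlockwise: in both camera views the handle stands over its starting place to within about 1°, the hand is clear, and I handed the job in at about 16 s; the hand-in returned no verdict.

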